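# Put the spare cartridges away in the tapered slot rack

### The job

Put the two spare cartridges that stand on the lab bench away in the metal rack: the thin one in its narrowest slot and the thick one in its widest slot. Each must drop fully home onto the floor of its slot and be left standing upright, roughly centred along the slot; the middle slot already has its cartridge.

Things in the scene. Friction and masses are not known exactly. Their poses are not given: they have to be found in the camera images.
- thin_cart_mid (a point): Centre (half-way up) of the thin cartridge: an upright tan block with an 18 mm dark steel foot and two black stub ports (9 mm wide, 7 mm high) on top. 16 mm thick (its x), 56 mm wide (its y), 90 mm tall without ports (its z, up), 0.1 to 0.2 kg. It stands loose on the bench on its foot; grip it from above over its 56 mm width or its thickness.
- thick_cart_mid (a point): Centre (half-way up) of the thick cartridge: same look, but 30 mm thick (its x); 56 mm wide (its y), 90 mm tall without ports (its z, up), 0.18 to 0.36 kg. A third one, 22 mm thick, stands loose in the rack's middle slot, its top 95 mm above the bench.
- narrow_slot (a point): Floor centre of the narrowest slot of the fixed aluminium rack, 5 mm above the bench. x: along the row of 3 slots to the wide one (the middle slot is at 51 mm); y: along the slot; z up. Rack 46 mm high. Slot walls 44 mm long in y, ends open: a cartridge, its width along y, overhangs each end 6 mm. Mouth 40 mm wide at the top; a 16 mm deep funnel narrows it to a straight throat 20 mm wide, 25 mm deep.
- wide_slot (a point): Floor centre of the widest slot of the same rack, 109 mm in +x from the narrow one and 58 mm from the middle one, same axes, heights and wall length. Mouth 54 mm wide, throat 34 mm wide. A cartridge that is home stands on the slot's floor and sticks out 49 mm above the rack.

How it is judged:
By the outcome, as a careful person would: the job done as asked, in the order asked, and still so for the second after the job is handed in, with the robot touching nothing.
It also fails if it takes over 70 s, if anything falls off the work surface, if the arm or the gripper's body presses on something with over 40 N, if the wrist force passes 120 N, or if a joint passes its speed limit or range.

### The arm

A 6-joint arm with a two-finger parallel gripper is mounted at the origin on the work surface. World frame = base frame: x ahead of the robot, y to its left, z up, the work surface at z = 0. Lengths are in m, angles in degrees, forces in N, time in s.
With the tool pointing down it reaches from about 0.375 to 0.9 m from the base axis. Payload 3.1 kg.
Tool frame: the origin (TCP) lies between the finger pads; the fingertips stand 22 mm ahead of it and the grasp point (between the pads) lies 3 mm ahead of it; y points along the fingers, x is the direction in which the jaws open and shut, and the axes are right-handed (so a half turn about y gives the same grasp; the last joint's range is limited). The gripper opens to 87 mm and grips with 3 to 60 N. Pads are 19 mm wide; open, the fingers measure 117 mm over their backs; the gripper's body (75 mm by 190 mm) begins 51 mm behind the grasp point.
Start: joints at [-87.118, 30.224, 82.088, -0, 67.689, -10.227], TCP at [0.142, -0.609, 0.245] pointing down, gripper open.
Joint ranges: [-176.69, 176.69], [-43.24, 126.21], [12.49, 139.97], [-82, 262], [0, 151.66], [-163.58, 163.58]. Speed limits (degrees/s): [159.86, 159.86, 180, 180, 180, 180].

### API

Orientations are given as a 3x3 rotation matrix whose columns are the frame's x, y, z axes.
In Python, from rig import bot, imaging, workorder gives the robot as it stands. The module is installed in compiled form; this text tells all that it offers.
- The arm moves only by the tool drive_tool, never from a script. Its argument "commands" is a list of rows, each an object of numbers: "dx", "dy", "dz": the shift along the tool's x, y, z normalised to -1 to 1, where 1 is 4 cm; "wx", "wy", "wz": the turn, a rotation vector about the tool's x, y, z normalised to -1 to 1, where 1 is pi/2 rad; "grip": the finger opening in mm, from 0 to 87. In form: [{"dx": .., "dy": .., "dz": .., "wx": .., "wy": .., "wz": .., "grip": ..}, ...]. A call has 1 to 8 rows; each row shifts and turns the commanded pose from where the row before left it, along the tool's axes as they then stand; what a row does not reach is not made up. A row lasts 1/8 s, in which the tool goes at most 62.5 mm and 10.7 degrees, less where a joint would pass 70% of its speed; a pose out of reach is approached as far as the arm can. A call with a number of a shift or a turn outside -1 to 1 is refused whole. A call with a gripper value outside its range is refused whole. The fingers move at their own pace and stop on an object; the grip force is fixed at half the most. Time passes only in rows, so rows that do not move let the fingers close. It gives the time, the measured TCP pose, the force and the opening at its end, in the units of the state.
- bot.read_state(): the state, without advancing time (a new reading comes with each control period).
- imaging.capture(name): name is "side" or "top" or "wrist"; returns (picture, depth): 400x640x3 uint8, red, green, blue; 400x640 float32, m along the optical axis (not along the pixel's ray), 0 where there is no reading.
- imaging.get_calibration(name): a dict with "mtx" (3x3 intrinsics, pixels), "world_to_cam" (4x4, takes a point from world to camera coordinates). Camera axes: x right, y down, z forward; pixel columns grow to the right and rows downward; lengths in m; the calibration is good to about 2 mm. A picture is of the moment at which its call begins: read the wrist's pose just before it. get_calibration takes no time and is no camera call; for the wrist camera it gives the pose at the moment of the call.
- workorder.hand_in(): hands the job in, once; it reports no verdict.
The state is a dict: "time_s": time; "joint_positions": joint angles; "qvel": joint speeds; "tau": joint torques, N m; "position": TCP position; "tcp_rot": TCP orientation; "force": force on the tool from outside, world axes, zero at the start; "moment": the same for the moment, N m; "opening": opening from 0.0 (shut) to 1.0 (fully open).
Only numpy, scipy, OpenCV 4.12 (cv2) and the standard library are available. Lean on these libraries where they do the work, as an engineer would, in place of code of your own. Each camera call takes 0.05 s, during which the arm holds its last target. There are 200 camera calls.

## Working session

There is one attempt and no reset: what is moved stays moved. The work goes in short steps, Python scripts to look and compute and a tool call to move; the robot and the scene stay as the last step left them, time stands still between calls to the robot, and variables do not carry over. Pictures are saved under pics/ and viewed, on a budget of 10 in all, crops included, one or two more only if the job needs it, and the job is handed in when it is done.

Besides the shell and the picture viewer there is one more tool, called after "Emit:" as name([rows], argument=value, ...), one row to a line, values as JSON. drive_tool: Moves the arm, as the interface text tells. Its arguments: {"type":"object","properties":{"commands":{"type":"array"}},"required":["commands"]}

```bash
mkdir -p pics; cat > h.py <<'E'
import numpy as np, cv2
from rig import bot, imaging, workorder
def cap(n, save=None):
    c=imaging.get_calibration(n); p,d=imaging.capture(n)
    if save: cv2.imwrite(f'pics/{save}.png',p[:,:,::-1])
    np.savez(f'{save or n}.npz',p=p,d=d,K=c['mtx'],T=c['world_to_cam'])
    return p,d,np.array(c['mtx']),np.array(c['world_to_cam'])
def world(d,K,T):
    v,u=np.mgrid[:d.shape[0],:d.shape[1]]
    P=np.stack([(u-K[0,2])/K[0,0]*d,(v-K[1,2])/K[1,1]*d,d],-1)
    return (P-T[:3,3])@T[:3,:3]
E
python3 - <<'E'
from h import *
a=cap('top','top0');b=cap('side','side0')
for x in(a,b): print(x[2].round(1).tolist(),np.linalg.inv(x[3]).round(3).tolist())
print(bot.read_state())
E
```

```text
[[507.2, 0.0, 314.9], [0.0, 507.2, 200.1], [0.0, 0.0, 1.0]] [[-0.01, -0.995, 0.094, 0.448], [-1.0, 0.012, 0.013, -0.03], [-0.014, -0.094, -0.995, 1.004], [0.0, 0.0, 0.0, 1.0]]
[[452.8, 0.0, 320.1], [0.0, 452.8, 199.4], [0.0, 0.0, 1.0]] [[-0.746, -0.508, 0.431, 0.061], [-0.666, 0.567, -0.485, 0.492], [0.002, -0.649, -0.761, 0.89], [0.0, 0.0, 0.0, 1.0]]
{'time_s': 0.1, 'joint_positions': array([-8.71152679e+01,  3.02718194e+01,  8.21504356e+01,  1.29697183e-03,
        6.76887171e+01, -1.02259353e+01]), 'qvel': array([-0.00956652, -0.09211759, -0.125893  ,  0.09050545, -0.00542047,
        0.09653863]), 'tau': array([-1.48937743e-04, -4.40984166e+01, -1.77150893e+01,  6.34233607e-02,
        5.33884973e-02, -5.77131959e-05]), 'position': array([ 0.14178752, -0.60806389,  0.24368124]), 'tcp_rot': array([[ 2.26824177e-01, -7.65590271e-05,  9.73935720e-01],
       [-9.73933865e-01,  1.93542517e-03,  2.26823897e-01],
       [-1.90234512e-03, -9.99998124e-01,  3.64437792e-04]]), 'force': array([-0.37038623,  0.58144376, -0.18790296]), 'moment': array([-0.00190671,  0.01993183,  0.06185449]), 'opening': 0.9995517724264842}
```

View pictures.

View pics/top0.png

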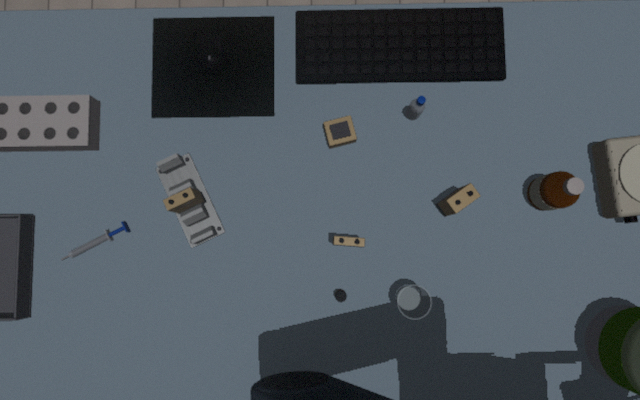

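View pics/side0.png

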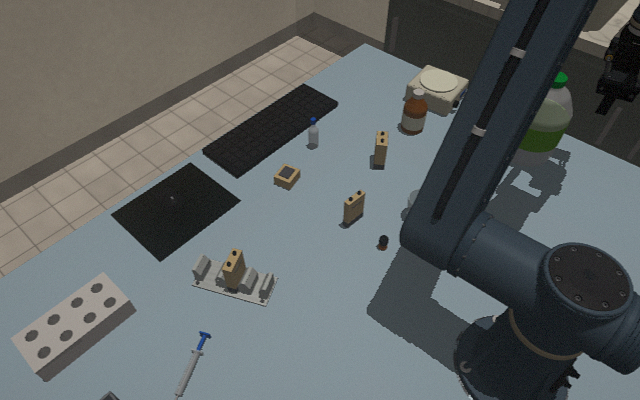

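```bash
python3 - <<'E'
from h import *
z=np.load('top0.npz');p,d,K,T=[z[k] for k in 'pdKT']
W=world(d,K,T)
hsv=cv2.cvtColor(p,cv2.COLOR_RGB2HSV)
def rect(m,name):
    P=W[m]; r=cv2.minAreaRect(P[:,:2].astype(np.float32)); print(name,m.sum(),np.round(r[0],4),np.round(r[1],4),round(r[2],1),'z',np.median(P[:,2]).round(4))
    return P
for n,(u,v) in dict(thin=(349,241),thick=(461,199),mid=(182,199)).items():
    m=np.zeros(d.shape,bool); m[v-28:v+28,u-28:u+28]=1
    rect(m&(W[...,2]>.08)&(d>0)&(W[...,2]<.12),n)
m=np.zeros(d.shape,bool); m[145:255,145:235]=1
m&=(d>0)
zz=W[...,2]
for lo,hi in((.04,.052),):
    q=(m&(zz>lo)&(zz<hi)).astype(np.uint8)
    n,l,s,c=cv2.connectedComponentsWithStats(q)
    for i in range(1,n):
        if s[i,4]>20: rect(l==i,f'plate{lo} {c[i].round()}')
rect(m&(zz>.003)&(zz<.012),'base')
print(np.median(zz[300:320,60:200]))
c=cv2.resize(p[140:260,140:250],None,fx=5,fy=5,interpolation=cv2.INTER_CUBIC)
cv2.imwrite('pics/rack.png',cv2.convertScaleAbs(c[:,:,::-1],alpha=1.3))
E
```

```text
thin 280 [ 0.4602 -0.0777] [0.056 0.016] 85.0 z 0.0899
thick 535 [ 0.5356 -0.2848] [0.0301 0.0569] 35.1 z 0.0896
mid 426 [0.5398 0.2296] [0.0227 0.0568] 24.9 z 0.0947
plate0.04 [167. 161.] 158 [0.6189 0.2664] [0.0133 0.0443] 25.9 z 0.0446
plate0.04 [180. 188.] 145 [0.5665 0.2409] [0.0163 0.0439] 19.1 z 0.0451
plate0.04 [197. 199.] 28 [0.5443 0.2074] [0.015  0.0307] 69.6 z 0.0447
plate0.04 [191. 214.] 186 [0.5156 0.2182] [0.0172 0.0438] 27.3 z 0.0448
plate0.04 [201. 236.] 141 [0.4733 0.1987] [0.012  0.0438] 26.0 z 0.0449
base 1558 [0.5483 0.2332] [0.22  0.179] 0.3 z 0.0049
-0.0003710362148334085
```

View pics/rack.png

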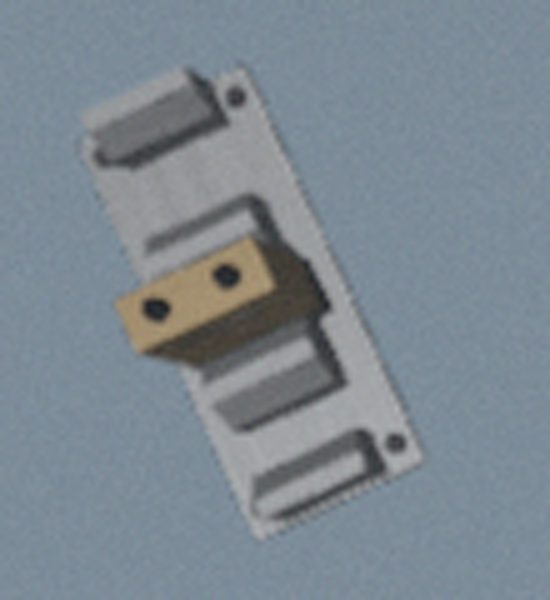

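```bash
python3 - <<'E'
from h import *
for n in('top0','side0'):
    z=np.load(n+'.npz');W=world(z['d'],z['K'],z['T']); P=W[z['d']>0]
    print(n)
    for x in np.arange(.1,.7,.05):
        r=[]
        for y in np.arange(-.75,.35,.05):
            s=P[(abs(P[:,0]-x-.025)<.025)&(abs(P[:,1]-y-.025)<.025),2]
            r.append('%4d'%(np.percentile(s,99)*1000) if len(s)>5 else '   .')
        print('%.2f'%x,''.join(r))
E
```

```text
top0
0.10    .   .   .   .   .   .   .   .   .   .   .   .   .   .   .   .   .   .   .   .   .   .
0.15    .   .   3 102   3   3   3   3   3   3   3   3   3   3   .   .   3   3   3   3   3   3
0.20    .   .   . 128 160   3   3   3   3   3   3   3   3   3   3   4 297   3   3   3   3   3
0.25    .   .   .   . 165   3   3   3   3   3   3   3 374 380 369 355 322   3   3   3   3   3
0.30    .   .  38 138 154   4   3   3   3   3  70  71   3   5   4   3   4   3   3   3   3   3
0.35    .   .   3   3   3   3   3   3   3   3  70  71   3  36   3   3   3   4   3   3   3   3
0.40    .   .   3   3   3   4   3   3   3   3   3   3   3   3   3   3   4   3   3   3   3   3
0.45    .   1  38   3   3   4   4   3   4   3   3   3  91  98  16   3   3   4  47  47   3   3
0.50    .   1  67  64   3 132 100   3  91  97   4   4   3   3   3   3   4   4  44 102  96   3
0.55    .   .  68  67   4 132 103   4  89  91   3   3   3   3   3   3   3   3   5  96  46   3
0.60    .   .  68  65   3   3   4   4   3   3   3   3   3  22  23   3   4   3   3  44  48   3
0.65    .   3  57   3   3   3   4   4   3   3   3   3   4  35
[... 466 characters left out ...]
 .   4  33   3   3   3   3   3   3   3   3
0.35    .   .   .   .   .   .   .   .   .   .  71  70   3  35   2   3   3   3   3   3   3   3
0.40    .   .   .   .   .   1   4   3   3   3   4   3  52  43   3   2   3   3   3   2   2   3
0.45    .   .  46  53   3   4   3   3   3   3   3   3  91  97  88   3   3   3  47  46   3   3
0.50   63  67  67  65   3 131 101   3  91  96   3   4   3   3   3   3   3   3  46 101  95   2
0.55   62  68  68  66   . 132 104   4  90  90   3   3   3   3   3   3   3   3   3  96  46   3
0.60   60  68  67  65   3   3   3   4   3   3   3   4   3  28  23   3   3   3   3  44  46   3
0.65    3  59  59   3   3   4   3   3   3   3  32   3   3  35  31   3   3   3   2   3   2   2
```

Emit:
drive_tool([
  {"dy": -1},
  {"dy": -1},
  {"dy": -1},
  {"dx": -0.92,"dz": 0.9},
  {"dx": -0.92,"dz": 0.9},
  {"dx": -0.92,"dz": 0.9},
  {"dx": -0.92,"dz": 0.9},
  {"dx": -0.92,"dz": 0.9},
])

```text
schema error: expected keys dx, dy, dz, wx, wy, wz, grip
```

Emit:
drive_tool([
  {"dx": -0.92,"dz": 0.9},
  {"dx": -0.92,"dz": 0.9},
  {"dx": -0.92,"dz": 0.9},
  {"dx": -0.92,"dz": 0.9},
  {"dx": -0.92,"dz": 0.9},
  {"dx": -0.92,"dz": 0.9},
  {"wy": 0.1,"dy": 1},
  {"wy": 0.1,"dy": 1},
])

```text
schema error: expected keys dx, dy, dz, wx, wy, wz, grip
```

Emit:
drive_tool([
  {"dy": 1},
  {"dy": 0.5},
  {"dy": 0},
  {"dy": 0},
])

```text
schema error: expected keys dx, dy, dz, wx, wy, wz, grip
```

```bash
cat >> h.py <<'E'
def plan(x,y,z,ang):
    "tool-frame move (in units) to world x,y,z with jaw axis at ang deg (mod 180); turn first"
    s=bot.read_state();R=s['tcp_rot'];p=s['position']
    a=np.degrees(np.arctan2(R[1,0],R[0,0])); da=(ang-a+90)%180-90
    print('t',round(s['time_s'],2),'pos',p.round(4),'jaw',round(a,2),'tilt',R[:,1].round(4),'q6',s['joint_positions'][5].round(1),'F',s['force'].round(1),'open',round(s['opening']*87,1))
    dw=np.array([x,y,z])-p
    print('wy total',round(-da/90,3),'then d(before turn) units',(R.T@dw/.04).round(3))
    c,n=np.cos(np.radians(da)),np.sin(np.radians(da)); R2=np.array([[c,-n,0],[n,c,0],[0,0,1]])@R
    print('d(after turn) units',(R2.T@dw/.04).round(3))
E
python3 - <<'E'
from h import *
plan(.4602,-.0777,.068,85)
p,d,K,T=cap('wrist','w1'); W=world(d,K,T)
m=(d>0)&(W[...,2]>.083)&(W[...,2]<.094)
r=cv2.minAreaRect(W[m][:,:2].astype(np.float32));print(m.sum(),r)
E
```

```text
t 0.1 pos [ 0.1418 -0.6081  0.2437] jaw -76.89 tilt [-1.0e-04  1.9e-03 -1.0e+00] q6 -10.2 F [-0.4  0.6 -0.2] open 87.0
wy total 0.201 then d(before turn) units [-11.1     4.417  10.759]
d(after turn) units [-13.894   4.421   6.773]
468 ((0.17646010220050812, -0.9495835900306702), (0.05417254567146301, 0.004521015100181103), 0.01856425777077675)
```

View pics/w1.png

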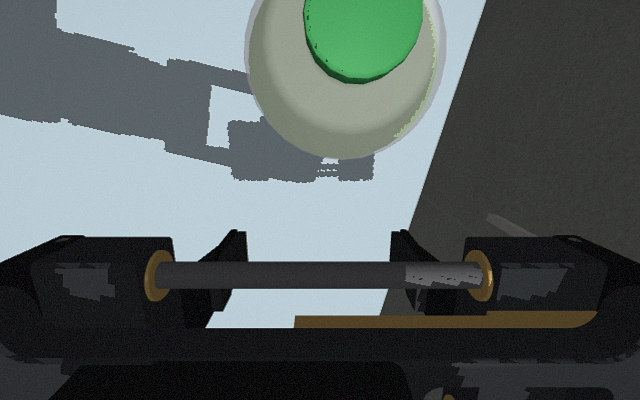

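Emit:
drive_tool([
  {"dx": 0,"dy": -1,"dz": 0,"wx": 0,"wy": 0,"wz": 0,"grip": 87},
  {"dx": 0,"dy": -1,"dz": 0,"wx": 0,"wy": 0,"wz": 0,"grip": 87},
  {"dx": 0,"dy": -1,"dz": 0,"wx": 0,"wy": 0,"wz": 0,"grip": 87},
  {"dx": -0.92,"dy": 0,"dz": 0.9,"wx": 0,"wy": 0,"wz": 0,"grip": 87},
  {"dx": -0.92,"dy": 0,"dz": 0.9,"wx": 0,"wy": 0,"wz": 0,"grip": 87},
  {"dx": -0.92,"dy": 0,"dz": 0.9,"wx": 0,"wy": 0,"wz": 0,"grip": 87},
  {"dx": -0.92,"dy": 0,"dz": 0.9,"wx": 0,"wy": 0,"wz": 0,"grip": 87},
  {"dx": -0.92,"dy": 0,"dz": 0.9,"wx": 0,"wy": 0,"wz": 0,"grip": 87},
])

```text
time_s: 1.15
position: [0.2759, -0.387, 0.3644]
tcp_rot: [[0.226, 0.0, 0.974], [-0.974, 0.0, 0.226], [-0.0, -1.0, 0.0]]
force: [0.8, -0.5, -0.2]
opening: 1.007
```

Emit:
drive_tool([
  {"dx": -0.92,"dy": 0,"dz": 0.9,"wx": 0,"wy": 0,"wz": 0,"grip": 87},
  {"dx": -0.92,"dy": 0,"dz": 0.9,"wx": 0,"wy": 0,"wz": 0,"grip": 87},
  {"dx": -0.92,"dy": 0,"dz": 0.9,"wx": 0,"wy": 0,"wz": 0,"grip": 87},
  {"dx": -0.92,"dy": 0,"dz": 0.9,"wx": 0,"wy": 0,"wz": 0,"grip": 87},
  {"dx": -0.92,"dy": 0,"dz": 0.9,"wx": 0,"wy": 0,"wz": 0,"grip": 87},
  {"dx": -0.92,"dy": 0.5,"dz": 0.9,"wx": 0,"wy": 0,"wz": 0,"grip": 87},
  {"dx": 0,"dy": 1,"dz": 0,"wx": 0,"wy": 0.1,"wz": 0,"grip": 87},
  {"dx": 0,"dy": 1,"dz": 0,"wx": 0,"wy": 0.1,"wz": 0,"grip": 87},
])

```text
time_s: 2.15
position: [0.436, -0.1236, 0.2637]
tcp_rot: [[-0.088, 0.001, 0.996], [-0.996, -0.001, -0.088], [0.001, -1.0, 0.001]]
force: [-0.0, -0.6, -1.0]
opening: 1.004
```

Emit:
drive_tool([
  {"dx": 0,"dy": 0.5,"dz": 0,"wx": 0,"wy": 0,"wz": 0,"grip": 87},
  {"dx": 0,"dy": 0,"dz": 0,"wx": 0,"wy": 0,"wz": 0,"grip": 87},
  {"dx": 0,"dy": 0,"dz": 0,"wx": 0,"wy": 0,"wz": 0,"grip": 87},
])

```text
time_s: 2.52
position: [0.4362, -0.125, 0.2453]
tcp_rot: [[-0.085, 0.001, 0.996], [-0.996, -0.001, -0.085], [0.001, -1.0, 0.001]]
force: [0.3, -0.4, 0.3]
opening: 1.0
```

```bash
python3 - <<'E'
from h import *
plan(.4602,-.0777,.068,85)
p,d,K,T=cap('wrist','w2'); W=world(d,K,T)
m=(d>0)&(W[...,2]>.083)&(W[...,2]<.094)
n,l,s,c=cv2.connectedComponentsWithStats(m.astype(np.uint8))
for i in range(1,n):
    if s[i,4]>300: print(s[i],cv2.minAreaRect(W[l==i][:,:2].astype(np.float32)))
E
```

```text
t 2.52 pos [ 0.4362 -0.125   0.2453] jaw -94.89 tilt [ 1.3e-03 -7.0e-04 -1.0e+00] q6 64.7 F [ 0.3 -0.4  0.3] open 87.0
wy total 0.001 then d(before turn) units [-1.231  4.432  0.491]
d(after turn) units [-1.232  4.432  0.489]
[ 442   44   69   66 1970] ((0.5358258485794067, -0.2843311131000519), (0.030544519424438477, 0.05681946501135826), 34.69645309448242)
[243 165  55  17 768] ((0.46069496870040894, -0.0770321935415268), (0.05567609891295433, 0.016315337270498276), 85.02478790283203)
```

View pics/w2.png

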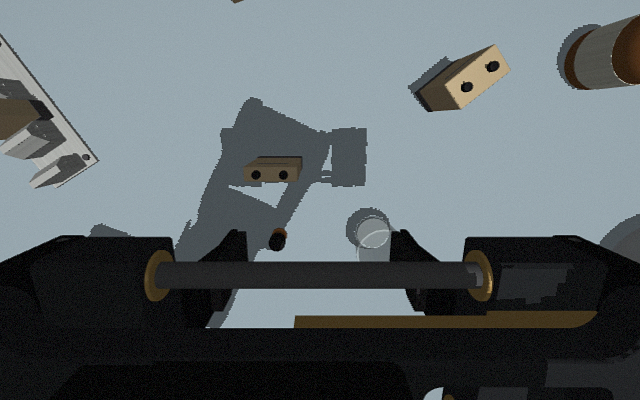

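Emit:
drive_tool([
  {"dx": -0.62,"dy": 0,"dz": 0.25,"wx": 0,"wy": 0,"wz": 0,"grip": 87},
  {"dx": -0.62,"dy": 0,"dz": 0.25,"wx": 0,"wy": 0,"wz": 0,"grip": 87},
  {"dx": 0,"dy": 0.8,"dz": 0,"wx": 0,"wy": 0,"wz": 0,"grip": 87},
  {"dx": 0,"dy": 0.8,"dz": 0,"wx": 0,"wy": 0,"wz": 0,"grip": 87},
  {"dx": 0,"dy": 0.8,"dz": 0,"wx": 0,"wy": 0,"wz": 0,"grip": 87},
  {"dx": 0,"dy": 0,"dz": 0,"wx": 0,"wy": 0,"wz": 0,"grip": 87},
])

```text
time_s: 3.32
position: [0.4591, -0.0767, 0.1479]
tcp_rot: [[-0.085, -0.003, 0.996], [-0.996, 0.001, -0.085], [-0.001, -1.0, -0.003]]
force: [-0.0, 0.2, 0.6]
opening: 1.001
```

```bash
python3 - <<'E'
from h import *
plan(.4606,-.0772,.068,85)
E
```

```text
t 3.33 pos [ 0.4591 -0.0767  0.1479] jaw -94.9 tilt [-0.0028  0.0012 -1.    ] q6 71.6 F [-0.   0.2  0.6] open 87.1
wy total 0.001 then d(before turn) units [0.011 1.997 0.044]
d(after turn) units [0.011 1.997 0.044]
```

Emit:
drive_tool([
  {"dx": 0,"dy": 0.5,"dz": 0.03,"wx": 0,"wy": 0,"wz": 0,"grip": 87},
  {"dx": 0,"dy": 0.5,"dz": 0,"wx": 0,"wy": 0,"wz": 0,"grip": 87},
  {"dx": 0,"dy": 0.5,"dz": 0,"wx": 0,"wy": 0,"wz": 0,"grip": 87},
  {"dx": 0,"dy": 0.5,"dz": 0,"wx": 0,"wy": 0,"wz": 0,"grip": 87},
  {"dx": 0,"dy": 0,"dz": 0,"wx": 0,"wy": 0,"wz": 0,"grip": 87},
  {"dx": 0,"dy": 0,"dz": 0,"wx": 0,"wy": 0,"wz": 0,"grip": 45},
  {"dx": 0,"dy": 0,"dz": 0,"wx": 0,"wy": 0,"wz": 0,"grip": 45},
  {"dx": 0,"dy": 0,"dz": 0,"wx": 0,"wy": 0,"wz": 0,"grip": 45},
])

```text
time_s: 4.32
position: [0.4614, -0.0772, 0.0693]
tcp_rot: [[-0.085, 0.001, 0.996], [-0.996, -0.001, -0.085], [0.0, -1.0, 0.001]]
force: [-0.7, -1.0, -0.0]
opening: 0.745
```

Emit:
drive_tool([
  {"dx": 0,"dy": 0,"dz": 0,"wx": 0,"wy": 0,"wz": 0,"grip": 45},
  {"dx": 0,"dy": 0,"dz": 0,"wx": 0,"wy": 0,"wz": 0,"grip": 45},
  {"dx": 0,"dy": 0,"dz": 0,"wx": 0,"wy": 0,"wz": 0,"grip": 45},
])

```text
time_s: 4.7
position: [0.4612, -0.0771, 0.0689]
tcp_rot: [[-0.085, 0.001, 0.996], [-0.996, -0.0, -0.085], [0.0, -1.0, 0.001]]
force: [-0.7, 0.1, 5.6]
opening: 0.642
```

Emit:
drive_tool([
  {"dx": 0,"dy": -0.4,"dz": 0,"wx": 0,"wy": 0,"wz": 0,"grip": 45},
  {"dx": 0,"dy": -0.8,"dz": 0,"wx": 0,"wy": 0,"wz": 0,"grip": 45},
  {"dx": 0,"dy": -0.8,"dz": 0,"wx": 0,"wy": 0,"wz": 0,"grip": 45},
  {"dx": 0,"dy": -0.5,"dz": 0,"wx": 0,"wy": 0,"wz": 0,"grip": 45},
  {"dx": -0.4,"dy": 0,"dz": 0,"wx": 0,"wy": 0,"wz": 0,"grip": 45},
  {"dx": -0.8,"dy": 0,"dz": 0.1,"wx": 0,"wy": 0,"wz": 0,"grip": 45},
  {"dx": -0.8,"dy": 0,"dz": 0.1,"wx": 0,"wy": 0,"wz": 0,"grip": 45},
  {"dx": -0.8,"dy": 0,"dz": 0,"wx": 0,"wy": 0,"wz": 0,"grip": 45},
])

```text
time_s: 5.7
position: [0.4776, 0.0359, 0.167]
tcp_rot: [[-0.085, -0.003, 0.996], [-0.996, 0.001, -0.085], [-0.001, -1.0, -0.003]]
force: [-1.0, -0.5, -2.7]
opening: 0.641
```

Emit:
drive_tool([
  {"dx": -0.8,"dy": 0,"dz": 0,"wx": 0,"wy": 0,"wz": 0,"grip": 45},
  {"dx": -0.8,"dy": 0,"dz": 0,"wx": 0,"wy": 0,"wz": 0,"grip": 45},
  {"dx": -0.8,"dy": 0,"dz": 0,"wx": 0,"wy": 0,"wz": 0,"grip": 45},
  {"dx": -0.5,"dy": 0,"dz": 0,"wx": 0,"wy": -0.083,"wz": 0,"grip": 45},
  {"dx": 0,"dy": 0,"dz": 0,"wx": 0,"wy": -0.083,"wz": 0,"grip": 45},
  {"dx": 0,"dy": 0,"dz": 0,"wx": 0,"wy": -0.083,"wz": 0,"grip": 45},
  {"dx": 0,"dy": 0,"dz": 0,"wx": 0,"wy": -0.083,"wz": 0,"grip": 45},
  {"dx": 0,"dy": 0,"dz": 0,"wx": 0,"wy": 0,"wz": 0,"grip": 45},
])

```text
time_s: 6.7
position: [0.4869, 0.1503, 0.167]
tcp_rot: [[0.422, -0.004, 0.907], [-0.907, -0.0, 0.422], [-0.001, -1.0, -0.003]]
force: [0.6, -0.1, -2.4]
opening: 0.64
```

```bash
cat >> h.py <<'E'
EX=np.array([.907,.4217]);EY=np.array([-.4217,.907])
N=np.array([.4933,.2080])
def rackf(P): # rack coordinates
    q=P.copy();v=P[...,:2]-N;q[...,0]=v@EX;q[...,1]=v@EY;return q
def comps(W,d,lo,hi,box,name,mn=60):
    q=rackf(W);m=(d>0)&(W[...,2]>lo)&(W[...,2]<hi)&(q[...,0]>box[0])&(q[...,0]<box[1])&(abs(q[...,1])<.06)
    n,l,s,c=cv2.connectedComponentsWithStats(m.astype(np.uint8))
    for i in range(1,n):
        if s[i,4]>mn:
            P=q[l==i];r=cv2.minAreaRect(P[:,:2].astype(np.float32))
            print(name,s[i,4],'rackxy',np.round(np.array(r[0])*1e3,1),'size',np.round(np.array(r[1])*1e3,1),round(r[2],1),'z',np.median(P[:,2]).round(4))
E
python3 - <<'E'
from h import *
plan(.4933,.2080,.115,114.9)
for n in('top','side','wrist'):
    p,d,K,T=cap(n,n+'3');W=world(d,K,T)
    comps(W,d,.14,.18,(-.03,.03),n+' held')
    comps(W,d,.0430,.0475,(-.05,.16),n+' plate'); comps(W,d,.085,.1,(.03,.16),n+' mid')
E
```

```text
t 6.7 pos [0.4869 0.1503 0.167 ] jaw -65.06 tilt [-0.0036 -0.     -1.    ] q6 69.6 F [ 0.6 -0.1 -2.4] open 55.7
wy total 0.0 then d(before turn) units [-1.239  1.299  0.759]
d(after turn) units [-1.24   1.299  0.758]
top plate 101 rackxy [139.   -0.5] size [11.3 43.9] 0.4 z 0.0455
side plate 85 rackxy [139.4   0.8] size [12.8 43.5] 1.8 z 0.0452
side plate 88 rackxy [24.  -0.1] size [45.  13.3] 88.4 z 0.045
side plate 72 rackxy [-23.1   0.5] size [43.7 10.7] 88.8 z 0.0454
side mid 278 rackxy [50.7  0.2] size [56.9 23.5] 88.4 z 0.0938
wrist held 2594 rackxy [-22.8 -35.6] size [48.6  6.5] 84.4 z 0.164
wrist plate 714 rackxy [79.5  0.4] size [14.3 44.2] 0.2 z 0.0464
wrist plate 619 rackxy [25.5  0.5] size [44.1 14.2] 89.9 z 0.0464
wrist plate 448 rackxy [-20.6   0.3] size [44.  10.8] 89.4 z 0.0466
wrist mid 2359 rackxy [52.8  0.2] size [56.4 21.6] 89.9 z 0.096
```

View pics/side3.png

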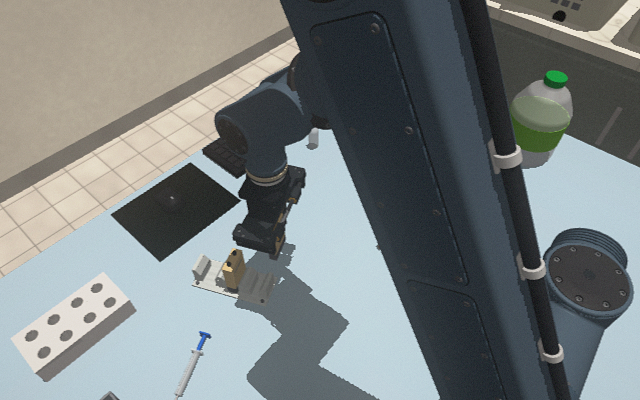

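Emit:
drive_tool([
  {"dx": -0.62,"dy": 0,"dz": 0.4,"wx": 0,"wy": 0,"wz": 0,"grip": 45},
  {"dx": -0.62,"dy": 0,"dz": 0.4,"wx": 0,"wy": 0,"wz": 0,"grip": 45},
  {"dx": 0,"dy": 0.5,"dz": 0,"wx": 0,"wy": 0,"wz": 0,"grip": 45},
  {"dx": 0,"dy": 0.5,"dz": 0,"wx": 0,"wy": 0,"wz": 0,"grip": 45},
  {"dx": 0,"dy": 0,"dz": 0,"wx": 0,"wy": 0,"wz": 0,"grip": 45},
  {"dx": 0,"dy": 0,"dz": 0,"wx": 0,"wy": 0,"wz": 0,"grip": 45},
])

```text
time_s: 7.6
position: [0.4968, 0.208, 0.1289]
tcp_rot: [[0.422, 0.001, 0.907], [-0.907, 0.0, 0.422], [0.0, -1.0, 0.001]]
force: [0.4, -0.0, -1.7]
opening: 0.642
```

```bash
python3 - <<'E'
from h import *
plan(*(N+.0015*EX),.074,114.9)
p,d,K,T=cap('wrist','w4');W=world(d,K,T)
comps(W,d,.0430,.0475,(-.05,.16),'plate'); comps(W,d,.085,.1,(.03,.16),'mid')
p2,d2,K2,T2=cap('side','s4')
c=cv2.resize(p2[180:330,170:310],None,fx=4,fy=4,interpolation=cv2.INTER_CUBIC)
cv2.imwrite('pics/c4.png',cv2.convertScaleAbs(np.hstack([c,cv2.resize(p[100:340,160:480],(800,600))])[:600,:,::-1],alpha=1.5)[::1])
im=cv2.imread('pics/c4.png');cv2.imwrite('pics/c4.png',cv2.resize(im,(800,int(im.shape[0]*800/im.shape[1]))))
E
```

```text
t 7.6 pos [0.4968 0.208  0.1289] jaw -65.05 tilt [ 6.e-04  2.e-04 -1.e+00] q6 75.9 F [ 0.4 -0.  -1.7] open 55.9
wy total 0.001 then d(before turn) units [-0.037  1.372 -0.042]
d(after turn) units [-0.037  1.372 -0.042]
plate 955 rackxy [1.398e+02 1.000e-01] size [11.3 44.1] 0.1 z 0.0465
plate 904 rackxy [79.6  0.4] size [43.9 13.7] 90.0 z 0.0464
plate 647 rackxy [24.7  0.7] size [12.4 44.1] 0.2 z 0.0466
mid 3106 rackxy [52.5  0.2] size [22.1 56.1] 0.0 z 0.0959
```

View pics/c4.png

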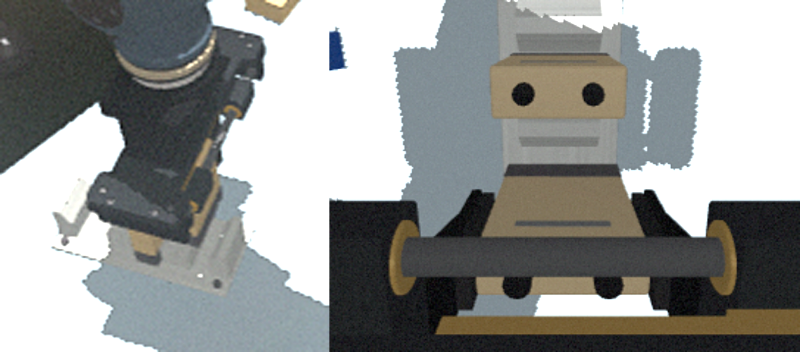

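```bash
cat >> h.py <<'E'
def face(W,d,lim,zlo,zhi,off=0):
    q=rackf(W);m=(d>0)&(q[...,0]>off-lim)&(q[...,0]<off+lim)&(abs(q[...,1])<.02)&(q[...,2]>zlo)&(q[...,2]<zhi)
    for z in np.arange(zlo,zhi,.008):
        s=m&(q[...,2]>=z)&(q[...,2]<z+.008)
        if s.sum()>20: print(round(z+.004,3),s.sum(),np.percentile(q[s][:,0]*1e3,[10,50,90]).round(1))
E
python3 - <<'E'
from h import *
z=np.load('w4.npz');face(world(z['d'],z['K'],z['T']),z['d'],.02,.05,.16)
E
```

```text
0.062 102 [10.2 10.5 10.7]
0.07 185 [10.2 10.5 10.8]
0.078 222 [10.3 10.6 10.8]
0.086 237 [10.3 10.5 10.8]
0.094 279 [10.2 10.5 10.8]
0.102 304 [10.2 10.5 10.9]
0.11 353 [10.2 10.5 10.8]
0.118 400 [10.2 10.5 10.9]
0.126 442 [10.2 10.6 10.9]
0.134 564 [10.1 10.6 11. ]
0.142 251 [10.2 10.6 10.9]
0.15 584 [-4.3 -1.6  1. ]
0.158 508 [-0.3  2.7  5.3]
```

Emit:
drive_tool([
  {"dx": -0.04,"dy": 0,"dz": -0.025,"wx": 0,"wy": 0,"wz": 0,"grip": 45},
  {"dx": 0,"dy": 0.25,"dz": 0,"wx": 0,"wy": 0,"wz": 0,"grip": 45},
  {"dx": 0,"dy": 0.25,"dz": 0,"wx": 0,"wy": 0,"wz": 0,"grip": 45},
  {"dx": 0,"dy": 0.2,"dz": 0,"wx": 0,"wy": 0,"wz": 0,"grip": 45},
  {"dx": 0,"dy": 0.1,"dz": 0,"wx": 0,"wy": 0,"wz": 0,"grip": 45},
  {"dx": 0,"dy": 0,"dz": 0,"wx": 0,"wy": 0,"wz": 0,"grip": 45},
])

```text
time_s: 8.45
position: [0.4947, 0.2089, 0.096]
tcp_rot: [[0.422, -0.001, 0.906], [-0.906, -0.0, 0.422], [-0.0, -1.0, -0.001]]
force: [-0.2, -0.5, -2.4]
opening: 0.637
```

Emit:
drive_tool([
  {"dx": 0,"dy": 0.1,"dz": 0,"wx": 0,"wy": 0,"wz": 0,"grip": 45},
  {"dx": 0,"dy": 0.1,"dz": 0,"wx": 0,"wy": 0,"wz": 0,"grip": 45},
  {"dx": 0,"dy": 0.1,"dz": 0,"wx": 0,"wy": 0,"wz": 0,"grip": 45},
  {"dx": 0,"dy": 0,"dz": 0,"wx": 0,"wy": 0,"wz": 0,"grip": 45},
])

```text
time_s: 8.95
position: [0.4946, 0.2089, 0.0842]
tcp_rot: [[0.422, -0.001, 0.906], [-0.906, -0.0, 0.422], [-0.0, -1.0, -0.001]]
force: [-0.4, -0.8, -2.4]
opening: 0.646
```

Emit:
drive_tool([
  {"dx": 0,"dy": 0.08,"dz": 0,"wx": 0,"wy": 0,"wz": 0,"grip": 45},
  {"dx": 0,"dy": 0.08,"dz": 0,"wx": 0,"wy": 0,"wz": 0,"grip": 45},
  {"dx": 0,"dy": 0.06,"dz": 0,"wx": 0,"wy": 0,"wz": 0,"grip": 45},
  {"dx": 0,"dy": 0,"dz": 0,"wx": 0,"wy": 0,"wz": 0,"grip": 45},
  {"dx": 0,"dy": 0,"dz": 0,"wx": 0,"wy": 0,"wz": 0,"grip": 45},
])

```text
time_s: 9.57
position: [0.4949, 0.209, 0.0758]
tcp_rot: [[0.422, 0.0, 0.906], [-0.906, 0.0, 0.422], [0.0, -1.0, 0.0]]
force: [0.0, -0.4, -2.1]
opening: 0.637
```

Release and rise.

Emit:
drive_tool([
  {"dx": 0,"dy": 0,"dz": 0,"wx": 0,"wy": 0,"wz": 0,"grip": 74},
  {"dx": 0,"dy": 0,"dz": 0,"wx": 0,"wy": 0,"wz": 0,"grip": 74},
  {"dx": 0,"dy": 0,"dz": 0,"wx": 0,"wy": 0,"wz": 0,"grip": 74},
  {"dx": 0,"dy": -0.4,"dz": 0,"wx": 0,"wy": 0,"wz": 0,"grip": 74},
  {"dx": 0,"dy": -0.9,"dz": 0,"wx": 0,"wy": 0,"wz": 0,"grip": 87},
  {"dx": 0,"dy": -0.9,"dz": 0,"wx": 0,"wy": 0,"wz": 0,"grip": 87},
  {"dx": 0,"dy": -0.9,"dz": 0,"wx": 0,"wy": 0,"wz": 0,"grip": 87},
  {"dx": 0,"dy": 0,"dz": 0,"wx": 0,"wy": 0,"wz": 0,"grip": 87},
])

```text
time_s: 10.58
position: [0.497, 0.2095, 0.2038]
tcp_rot: [[0.423, 0.008, 0.906], [-0.906, 0.002, 0.423], [0.002, -1.0, 0.008]]
force: [0.9, -0.2, -0.7]
opening: 0.992
```

```bash
python3 - <<'E'
from h import *
plan(.5356,-.2846,.068,125)
p,d,K,T=cap('wrist','w5');W=world(d,K,T)
comps(W,d,.0430,.0475,(-.05,.16),'plate'); comps(W,d,.08,.098,(-.03,.16),'carts')
face(W,d,.015,.02,.1)
E
```

```text
t 10.57 pos [0.497  0.2095 0.2038] jaw -65.0 tilt [ 0.0083  0.0016 -1.    ] q6 76.0 F [ 0.9 -0.2 -0.7] open 86.3
wy total -0.111 then d(before turn) units [11.596  3.382 -4.373]
d(after turn) units [10.665  3.364 -6.322]
plate 491 rackxy [139.9   0. ] size [43.5 11.6] 90.0 z 0.0465
plate 470 rackxy [79.8  0.3] size [13.5 43.2] 0.0 z 0.0464
plate 422 rackxy [25.6  0.3] size [43.3 14.1] 89.8 z 0.0463
plate 71 rackxy [-24.9   5.8] size [ 2.8 31.5] 0.2 z 0.0467
carts 1564 rackxy [52.7  0.3] size [56.1 21.6] 89.9 z 0.096
carts 1109 rackxy [1.4 0.3] size [55.4 16.5] 89.7 z 0.0956
0.024 35 [9.  9.2 9.4]
0.032 143 [ 9.3 11.7 13.7]
0.04 46 [9.  9.3 9.5]
0.048 72 [9.1 9.3 9.5]
0.056 77 [9.1 9.4 9.5]
0.064 69 [9.1 9.3 9.5]
0.072 65 [9.2 9.3 9.5]
0.08 112 [9.1 9.4 9.6]
0.088 89 [9.1 9.3 9.5]
0.096 639 [-5.1  3.5  8.9]
```

Emit:
drive_tool([
  {"dx": 0.4,"dy": 0,"dz": -0.15,"wx": 0,"wy": 0,"wz": 0,"grip": 87},
  {"dx": 0.83,"dy": 0,"dz": -0.31,"wx": 0,"wy": 0,"wz": 0,"grip": 87},
  {"dx": 0.83,"dy": 0,"dz": -0.31,"wx": 0,"wy": 0,"wz": 0,"grip": 87},
  {"dx": 0.83,"dy": 0,"dz": -0.31,"wx": 0,"wy": 0,"wz": 0,"grip": 87},
  {"dx": 0.83,"dy": 0,"dz": -0.31,"wx": 0,"wy": 0,"wz": 0,"grip": 87},
  {"dx": 0.83,"dy": 0,"dz": -0.31,"wx": 0,"wy": 0,"wz": 0,"grip": 87},
  {"dx": 0.83,"dy": 0,"dz": -0.31,"wx": 0,"wy": 0,"wz": 0,"grip": 87},
  {"dx": 0.83,"dy": 0,"dz": -0.31,"wx": 0,"wy": 0,"wz": 0,"grip": 87},
])

```text
time_s: 11.62
position: [0.5143, -0.0573, 0.1983]
tcp_rot: [[0.422, -0.003, 0.907], [-0.907, 0.001, 0.422], [-0.002, -1.0, -0.003]]
force: [-0.3, 0.6, 0.4]
opening: 1.0
```

Emit:
drive_tool([
  {"dx": 0.83,"dy": 0,"dz": -0.31,"wx": 0,"wy": 0,"wz": 0,"grip": 87},
  {"dx": 0.83,"dy": 0,"dz": -0.31,"wx": 0,"wy": 0,"wz": 0,"grip": 87},
  {"dx": 0.83,"dy": 0,"dz": -0.31,"wx": 0,"wy": 0,"wz": 0,"grip": 87},
  {"dx": 0.83,"dy": 0,"dz": -0.31,"wx": 0,"wy": 0,"wz": 0,"grip": 87},
  {"dx": 0.6,"dy": 0,"dz": -0.31,"wx": 0,"wy": 0,"wz": 0,"grip": 87},
  {"dx": 0,"dy": 0,"dz": 0,"wx": 0,"wy": -0.111,"wz": 0,"grip": 87},
  {"dx": 0,"dy": 0,"dz": 0,"wx": 0,"wy": 0,"wz": 0,"grip": 87},
])

```text
time_s: 12.5
position: [0.5242, -0.2243, 0.1982]
tcp_rot: [[0.57, -0.003, 0.821], [-0.821, 0.002, 0.57], [-0.003, -1.0, -0.002]]
force: [0.8, 1.0, -0.6]
opening: 0.998
```

```bash
python3 - <<'E'
from h import *
plan(.5356,-.2846,.068,125)
p,d,K,T=cap('wrist','w6');W=world(d,K,T)
m=(d>0)&(W[...,2]>.083)&(W[...,2]<.094)
n,l,s,c=cv2.connectedComponentsWithStats(m.astype(np.uint8))
for i in range(1,n):
    if s[i,4]>300: print(s[i],cv2.minAreaRect(W[l==i][:,:2].astype(np.float32)))
z=np.load('top0.npz');W=world(z['d'],z['K'],z['T'])
z=np.load('side0.npz');V=world(z['d'],z['K'],z['T'])
P=np.vstack([W.reshape(-1,3),V.reshape(-1,3)])
for lo in(.03,.105):
    s=P[(P[:,2]>lo)&(P[:,2]<.14)&(P[:,0]>.45)&(P[:,0]<.65)&(P[:,1]>-.53)&(P[:,1]<-.36)];print(lo,s.min(0),s.max(0))
E
```

```text
t 12.5 pos [ 0.5242 -0.2243  0.1982] jaw -55.22 tilt [-0.0031  0.0019 -1.    ] q6 20.8 F [ 0.8  1.  -0.6] open 86.8
wy total -0.002 then d(before turn) units [ 1.411  3.251 -0.621]
d(after turn) units [ 1.409  3.251 -0.626]
[ 349  213   63   33 1604] ((0.5361707210540771, -0.2843087911605835), (0.030551331117749214, 0.05607963725924492), 34.95526885986328)
0.03 [ 0.51498252 -0.49645441  0.03000531] [ 0.58341349 -0.42916191  0.13388516]
0.105 [ 0.53366693 -0.4842897   0.10500631] [ 0.56768758 -0.44834301  0.13388516]
```

Emit:
drive_tool([
  {"dx": 0.7,"dy": 0,"dz": -0.3,"wx": 0,"wy": 0,"wz": 0,"grip": 87},
  {"dx": 0.71,"dy": 0,"dz": -0.3,"wx": 0,"wy": 0,"wz": 0,"grip": 87},
  {"dx": 0,"dy": 0.6,"dz": 0,"wx": 0,"wy": 0,"wz": 0,"grip": 87},
  {"dx": 0,"dy": 0.6,"dz": 0,"wx": 0,"wy": 0,"wz": 0,"grip": 87},
  {"dx": 0,"dy": 0,"dz": 0,"wx": 0,"wy": 0,"wz": 0,"grip": 87},
])

```text
time_s: 13.18
position: [0.5367, -0.2823, 0.1494]
tcp_rot: [[0.572, -0.005, 0.82], [-0.82, 0.004, 0.572], [-0.006, -1.0, -0.002]]
force: [-0.2, -0.0, -0.1]
opening: 0.994
```

```bash
python3 - <<'E'
from h import *
plan(.5363,-.2844,.068,125)
E
```

```text
t 13.18 pos [ 0.5367 -0.2823  0.1494] jaw -55.11 tilt [-0.0049  0.0037 -1.    ] q6 16.8 F [-0.2 -0.  -0.1] open 86.5
wy total -0.001 then d(before turn) units [ 0.05   2.036 -0.034]
d(after turn) units [ 0.049  2.036 -0.034]
```

Emit:
drive_tool([
  {"dx": 0.03,"dy": 0.5,"dz": -0.03,"wx": 0,"wy": 0,"wz": 0,"grip": 87},
  {"dx": 0,"dy": 0.5,"dz": 0,"wx": 0,"wy": 0,"wz": 0,"grip": 87},
  {"dx": 0,"dy": 0.5,"dz": 0,"wx": 0,"wy": 0,"wz": 0,"grip": 87},
  {"dx": 0,"dy": 0.5,"dz": 0,"wx": 0,"wy": 0,"wz": 0,"grip": 87},
  {"dx": 0,"dy": 0,"dz": 0,"wx": 0,"wy": 0,"wz": 0,"grip": 87},
  {"dx": 0,"dy": 0,"dz": 0,"wx": 0,"wy": 0,"wz": 0,"grip": 45},
  {"dx": 0,"dy": 0,"dz": 0,"wx": 0,"wy": 0,"wz": 0,"grip": 45},
  {"dx": 0,"dy": 0,"dz": 0,"wx": 0,"wy": 0,"wz": 0,"grip": 45},
])

```text
time_s: 14.18
position: [0.5385, -0.2856, 0.0726]
tcp_rot: [[0.573, 0.001, 0.819], [-0.819, -0.001, 0.573], [0.001, -1.0, 0.0]]
force: [-0.1, -0.4, 0.5]
opening: 0.744
```

Emit:
drive_tool([
  {"dx": 0,"dy": 0,"dz": 0,"wx": 0,"wy": 0,"wz": 0,"grip": 45},
  {"dx": 0,"dy": 0,"dz": 0,"wx": 0,"wy": 0,"wz": 0,"grip": 45},
  {"dx": 0,"dy": 0,"dz": 0,"wx": 0,"wy": 0,"wz": 0,"grip": 45},
])

```text
time_s: 14.55
position: [0.5376, -0.2847, 0.0721]
tcp_rot: [[0.573, -0.001, 0.819], [-0.819, 0.001, 0.573], [-0.001, -1.0, -0.0]]
force: [-2.6, 2.2, 6.2]
opening: 0.641
```

Emit:
drive_tool([
  {"dx": 0,"dy": -0.4,"dz": 0,"wx": 0,"wy": 0,"wz": 0,"grip": 45},
  {"dx": 0,"dy": -0.8,"dz": 0,"wx": 0,"wy": 0,"wz": 0,"grip": 45},
  {"dx": 0,"dy": -0.8,"dz": 0,"wx": 0,"wy": 0,"wz": 0,"grip": 45},
  {"dx": 0,"dy": -0.8,"dz": 0,"wx": 0,"wy": 0,"wz": 0,"grip": 45},
  {"dx": 0,"dy": -0.3,"dz": 0,"wx": 0,"wy": 0,"wz": 0,"grip": 45},
  {"dx": -0.4,"dy": 0,"dz": 0.35,"wx": 0,"wy": 0,"wz": 0,"grip": 45},
  {"dx": -0.8,"dy": 0,"dz": 0.7,"wx": 0,"wy": 0,"wz": 0,"grip": 45},
  {"dx": -0.8,"dy": 0,"dz": 0.7,"wx": 0,"wy": 0,"wz": 0,"grip": 45},
])

```text
time_s: 15.55
position: [0.5484, -0.1769, 0.1939]
tcp_rot: [[0.573, -0.003, 0.82], [-0.82, 0.003, 0.573], [-0.004, -1.0, -0.001]]
force: [0.6, 0.1, -2.9]
opening: 0.64
```

Emit:
drive_tool([
  {"dx": -0.8,"dy": 0,"dz": 0.7,"wx": 0,"wy": 0,"wz": 0,"grip": 45},
  {"dx": -0.8,"dy": 0,"dz": 0.7,"wx": 0,"wy": 0,"wz": 0,"grip": 45},
  {"dx": -0.8,"dy": 0,"dz": 0.7,"wx": 0,"wy": 0,"wz": 0,"grip": 45},
  {"dx": -0.8,"dy": 0,"dz": 0.7,"wx": 0,"wy": 0,"wz": 0,"grip": 45},
  {"dx": -0.8,"dy": 0,"dz": 0.7,"wx": 0,"wy": 0,"wz": 0,"grip": 45},
  {"dx": -0.8,"dy": 0,"dz": 0.7,"wx": 0,"wy": 0,"wz": 0,"grip": 45},
  {"dx": -0.8,"dy": 0,"dz": 0.7,"wx": 0,"wy": 0,"wz": 0,"grip": 45},
  {"dx": -0.8,"dy": 0,"dz": 0.7,"wx": 0,"wy": 0,"wz": 0,"grip": 45},
])

```text
time_s: 16.55
position: [0.5843, 0.161, 0.1937]
tcp_rot: [[0.574, -0.004, 0.819], [-0.819, 0.0, 0.574], [-0.003, -1.0, -0.004]]
force: [1.1, -0.1, -3.2]
opening: 0.643
```

Emit:
drive_tool([
  {"dx": -0.8,"dy": 0,"dz": 0.7,"wx": 0,"wy": 0,"wz": 0,"grip": 45},
  {"dx": -0.4,"dy": 0,"dz": 0.5,"wx": 0,"wy": 0,"wz": 0,"grip": 45},
  {"dx": 0,"dy": 0,"dz": 0,"wx": 0,"wy": 0.112,"wz": 0,"grip": 45},
  {"dx": 0,"dy": 0,"dz": 0,"wx": 0,"wy": 0,"wz": 0,"grip": 45},
  {"dx": 0,"dy": 0,"dz": 0,"wx": 0,"wy": 0,"wz": 0,"grip": 45},
])

```text
time_s: 17.18
position: [0.597, 0.2255, 0.1945]
tcp_rot: [[0.423, -0.003, 0.906], [-0.906, -0.0, 0.423], [-0.001, -1.0, -0.003]]
force: [0.4, -0.6, -2.4]
opening: 0.638
```

```bash
python3 - <<'E'
from h import *
plan(*(N+.1105*EX),.13,114.9)
E
```

```text
t 17.18 pos [0.597  0.2255 0.1945] jaw -64.96 tilt [-2.8e-03 -4.0e-04 -1.0e+00] q6 75.6 F [ 0.4 -0.6 -2.4] open 55.5
wy total 0.002 then d(before turn) units [-0.694  1.613  0.234]
d(after turn) units [-0.695  1.613  0.232]
```

Emit:
drive_tool([
  {"dx": -0.69,"dy": 0,"dz": 0.23,"wx": 0,"wy": 0,"wz": 0,"grip": 45},
  {"dx": 0,"dy": 0.3,"dz": 0,"wx": 0,"wy": 0,"wz": 0,"grip": 45},
  {"dx": 0,"dy": 0.6,"dz": 0,"wx": 0,"wy": 0,"wz": 0,"grip": 45},
  {"dx": 0,"dy": 0.6,"dz": 0,"wx": 0,"wy": 0,"wz": 0,"grip": 45},
  {"dx": 0,"dy": 0,"dz": 0,"wx": 0,"wy": 0,"wz": 0,"grip": 45},
  {"dx": 0,"dy": 0,"dz": 0,"wx": 0,"wy": 0,"wz": 0,"grip": 45},
])

```text
time_s: 17.92
position: [0.5954, 0.2538, 0.1361]
tcp_rot: [[0.421, 0.001, 0.907], [-0.907, 0.0, 0.421], [0.0, -1.0, 0.001]]
force: [0.3, 0.1, -2.1]
opening: 0.639
```

```bash
python3 - <<'E'
from h import *
plan(*(N+.1105*EX),.077,114.9)
p,d,K,T=cap('wrist','w7');W=world(d,K,T)
comps(W,d,.0430,.0475,(.06,.16),'plate',30)
face(W,d,.025,.055,.15,.115)
p,d,K,T=cap('top','t7');W=world(d,K,T)
comps(W,d,.0430,.0475,(-.05,.16),'tplate',20);comps(W,d,.08,.098,(-.03,.07),'tcarts',20)
E
```

```text
t 17.93 pos [0.5954 0.2538 0.1361] jaw -65.11 tilt [ 6.e-04  0.e+00 -1.e+00] q6 78.3 F [ 0.3  0.1 -2.1] open 55.6
wy total -0.0 then d(before turn) units [-0.037  1.478 -0.035]
d(after turn) units [-0.037  1.478 -0.035]
plate 559 rackxy [140.3   0.3] size [43.9 10.8] 89.9 z 0.0467
0.067 104 [125.5 125.7 125.9]
0.075 168 [125.4 125.7 125.9]
0.083 188 [125.4 125.6 125.9]
0.091 217 [125.4 125.7 125.9]
0.099 245 [125.3 125.6 125.9]
0.107 279 [125.4 125.6 125.8]
0.115 319 [125.3 125.6 125.9]
0.123 367 [125.3 125.6 125.9]
0.131 397 [125.3 125.7 126. ]
0.139 519 [125.2 125.6 126. ]
0.147 504 [125.2 125.5 125.9]
tplate 106 rackxy [79.  -0.4] size [11.3 42.8] 0.9 z 0.0451
tplate 110 rackxy [23.9  0.2] size [12.2 43.8] 1.2 z 0.0451
tplate 100 rackxy [-22.6   0.1] size [10.4 43.7] 1.1 z 0.0453
tcarts 386 rackxy [50.8 -0.2] size [56.5 23.1] 89.2 z 0.0946
tcarts 277 rackxy [ 0.2 -0.8] size [56.4 16.9] 90.0 z 0.0944
```

Emit:
drive_tool([
  {"dx": -0.04,"dy": 0,"dz": 0,"wx": 0,"wy": 0,"wz": 0,"grip": 45},
  {"dx": 0,"dy": 0.25,"dz": 0,"wx": 0,"wy": 0,"wz": 0,"grip": 45},
  {"dx": 0,"dy": 0.25,"dz": 0,"wx": 0,"wy": 0,"wz": 0,"grip": 45},
  {"dx": 0,"dy": 0.2,"dz": 0,"wx": 0,"wy": 0,"wz": 0,"grip": 45},
  {"dx": 0,"dy": 0.1,"dz": 0,"wx": 0,"wy": 0,"wz": 0,"grip": 45},
  {"dx": 0,"dy": 0.1,"dz": 0,"wx": 0,"wy": 0,"wz": 0,"grip": 45},
  {"dx": 0,"dy": 0,"dz": 0,"wx": 0,"wy": 0,"wz": 0,"grip": 45},
])

```text
time_s: 18.9
position: [0.5942, 0.2557, 0.0994]
tcp_rot: [[0.421, -0.0, 0.907], [-0.907, -0.0, 0.421], [-0.0, -1.0, -0.0]]
force: [-0.0, 0.5, -2.8]
opening: 0.641
```

Emit:
drive_tool([
  {"dx": 0,"dy": 0.1,"dz": 0,"wx": 0,"wy": 0,"wz": 0,"grip": 45},
  {"dx": 0,"dy": 0.1,"dz": 0,"wx": 0,"wy": 0,"wz": 0,"grip": 45},
  {"dx": 0,"dy": 0.1,"dz": 0,"wx": 0,"wy": 0,"wz": 0,"grip": 45},
  {"dx": 0,"dy": 0,"dz": 0,"wx": 0,"wy": 0,"wz": 0,"grip": 45},
])

```text
time_s: 19.4
position: [0.5939, 0.2556, 0.0872]
tcp_rot: [[0.421, -0.001, 0.907], [-0.907, -0.0, 0.421], [-0.0, -1.0, -0.001]]
force: [0.0, 0.6, -4.0]
opening: 0.644
```

10 mm above home, no contact; lower 8.5 mm, release, rise.

Emit:
drive_tool([
  {"dx": 0,"dy": 0.08,"dz": 0,"wx": 0,"wy": 0,"wz": 0,"grip": 45},
  {"dx": 0,"dy": 0.07,"dz": 0,"wx": 0,"wy": 0,"wz": 0,"grip": 45},
  {"dx": 0,"dy": 0.06,"dz": 0,"wx": 0,"wy": 0,"wz": 0,"grip": 45},
  {"dx": 0,"dy": 0,"dz": 0,"wx": 0,"wy": 0,"wz": 0,"grip": 45},
  {"dx": 0,"dy": 0,"dz": 0,"wx": 0,"wy": 0,"wz": 0,"grip": 45},
])

```text
time_s: 20.02
position: [0.5943, 0.2558, 0.0794]
tcp_rot: [[0.421, 0.0, 0.907], [-0.907, 0.0, 0.421], [0.0, -1.0, 0.0]]
force: [-0.3, -1.0, -2.3]
opening: 0.641
```

Emit:
drive_tool([
  {"dx": 0,"dy": 0,"dz": 0,"wx": 0,"wy": 0,"wz": 0,"grip": 74},
  {"dx": 0,"dy": 0,"dz": 0,"wx": 0,"wy": 0,"wz": 0,"grip": 74},
  {"dx": 0,"dy": 0,"dz": 0,"wx": 0,"wy": 0,"wz": 0,"grip": 74},
  {"dx": 0,"dy": -0.4,"dz": 0,"wx": 0,"wy": 0,"wz": 0,"grip": 74},
  {"dx": 0,"dy": -0.9,"dz": 0,"wx": 0,"wy": 0,"wz": 0,"grip": 87},
  {"dx": 0,"dy": -0.9,"dz": 0,"wx": 0,"wy": 0,"wz": 0,"grip": 87},
  {"dx": 0,"dy": -0.9,"dz": 0,"wx": 0,"wy": 0,"wz": 0,"grip": 87},
  {"dx": 0,"dy": -0.5,"dz": 0,"wx": 0,"wy": 0,"wz": 0,"grip": 87},
])

```text
time_s: 21.02
position: [0.5953, 0.2561, 0.2273]
tcp_rot: [[0.421, 0.005, 0.907], [-0.907, 0.001, 0.421], [0.001, -1.0, 0.005]]
force: [-0.0, 0.5, 0.2]
opening: 0.996
```

Emit:
drive_tool([
  {"dx": 0,"dy": 0,"dz": -0.9,"wx": 0,"wy": 0,"wz": 0,"grip": 87},
  {"dx": 0,"dy": 0,"dz": -0.9,"wx": 0,"wy": 0,"wz": 0,"grip": 87},
  {"dx": 0,"dy": 0,"dz": -0.9,"wx": 0,"wy": 0,"wz": 0,"grip": 87},
  {"dx": 0,"dy": 0,"dz": 0,"wx": 0,"wy": 0,"wz": 0,"grip": 87},
  {"dx": 0,"dy": 0,"dz": 0,"wx": 0,"wy": 0,"wz": 0,"grip": 87},
])

```text
time_s: 21.65
position: [0.4977, 0.2106, 0.2246]
tcp_rot: [[0.421, 0.004, 0.907], [-0.907, 0.001, 0.421], [0.001, -1.0, 0.004]]
force: [1.5, -0.2, 0.8]
opening: 0.997
```

```bash
python3 - <<'E'
from h import *
plan(.5356,-.2846,.068,125)
p,d,K,T=cap('wrist','w8');W=world(d,K,T)
comps(W,d,.0430,.0475,(-.05,.16),'plate'); comps(W,d,.08,.098,(-.03,.16),'carts')
face(W,d,.015,.05,.095,.118)
E
```

```text
t 21.65 pos [0.4977 0.2106 0.2246] jaw -65.11 tilt [ 3.5e-03  8.0e-04 -1.0e+00] q6 76.2 F [ 1.5 -0.2  0.8] open 86.7
wy total -0.112 then d(before turn) units [11.626  3.909 -4.364]
d(after turn) units [10.681  3.901 -6.338]
plate 399 rackxy [1.396e+02 1.000e-01] size [10.8 43.7] 0.1 z 0.0465
plate 436 rackxy [79.7  0.2] size [43.9 13.4] 89.9 z 0.0463
plate 372 rackxy [25.7  0.1] size [43.5 12.7] 89.9 z 0.0464
plate 62 rackxy [-23.9  10. ] size [23.1  4.2] 89.8 z 0.0469
carts 2164 rackxy [110.1   0.5] size [29.4 56. ] 0.0 z 0.096
carts 1327 rackxy [52.9  0.4] size [55.7 21.4] 89.9 z 0.0959
carts 931 rackxy [1.9 0.2] size [55.7 15.5] 89.8 z 0.0957
0.094 73 [106.2 118.4 123.8]
```

View pics/w8.png

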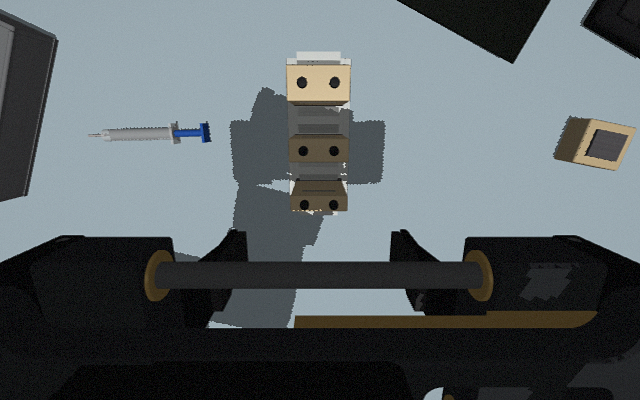

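All three cartridges stand in the rack in a row, at about pixels (318,80), (318,150) and (318,197). All three tops are level at 96 mm, so both spares are home.

```bash
python3 -c "
from h import *
print(workorder.hand_in())"
```

```text
the job is handed in; nothing more can be done
None
```

Both spare cartridges are in the rack, thin one first in the narrowest slot, then the thick one in the widest. I handed the job in at about 21.7 s, with the gripper open and raised clear; the hand-in reports no verdict.

- **Fully home:** the last wrist view put the tops at 95.7 mm (thin) and 96.0 mm (thick), level with the cartridge already in the middle slot (95.9 mm).
- **Centring:** both are within about 0.5 mm of the middle of their slots lengthwise and square to the rack.
- **Forces:** I saw no more than about 7 N at the wrist in any reading, and neither insertion showed contact force.
- **Camera disagreement:** the wrist camera read about 1.5 mm further along the rack than the fixed cameras. I placed each cartridge relative to the slot in wrist-camera readings, so this offset cancelled out.
- **Uprightness of the thick one:** its sides could not be measured after release because of the viewing angle. I judged it from its level, square top and from its face measuring vertical just before insertion.

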